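# Monthly test of the residual-current switch in the pantry's power box

### The arm

A 6-joint arm with a two-finger parallel gripper is mounted at the origin on a cart in front of the work surface, level with it; the furniture and walls round the work are solid. World frame = base frame: x ahead of the robot, y to its left, z up, the work surface at z = 0. Lengths are in m, angles in rad, forces in N, time in s.
With the tool pointing down it reaches from about 0.3 to 0.825 m from the base axis. Payload 5.4 kg.
Tool frame: the origin (TCP) lies between the finger pads; the fingertips stand 17 mm ahead of it and the grasp point (between the pads) lies 2 mm behind it; z points along the fingers, y is the line along which they close (so a half turn about z gives the same grasp; the last joint's range is limited). The gripper opens to 92 mm and grips with 3 to 60 N. Pads are 20 mm wide; open, the fingers measure 128 mm over their backs; the gripper's body (75 mm by 189 mm) begins 69 mm behind the grasp point.
Start: joints at [-1.52, 0.158, 1.597, -0, 1.386, -0.21], TCP at [0.148, -0.556, 0.232] pointing down, gripper open.
Joint ranges: [-2.91, 2.91], [-0.94, 2.29], [0.18, 2.7], [-1.29, 4.43], [0.17, 2.64], [-3, 3]. Speed limits (rad/s): [2.57, 2.57, 3.14, 3.14, 3.14, 3.14].

### API

Orientations are given as a rotation vector (axis times angle).
In Python, from rig import arm, camrig, sign_off gives the robot as it stands (arm), with the cameras (camrig) and the job as plain functions.
- The arm moves only by the shell command python3 jog.py 'ROWS' [OPENING]. ROWS is a JSON list of rows, 1 to 8 of them, each of 6 numbers: dx, dy, dz in m, then a rotation vector rx, ry, rz in rad; each row is the pose to reach, as a shift and turn from the pose commanded when the command began, along the tool's axes at that moment; what a row does not reach only later rows make up. A row lasts 1/8 s, in which the tool goes at most 0.0625 m and 0.188 rad, less where a joint would pass 70% of its speed; a pose out of reach is approached as far as the arm can. OPENING is the opening from 0.0 (shut) to 1.0 (fully open), set as the command begins (- or left out keeps the last). The fingers move at their own pace and stop on an object; the grip force is fixed at half the most. Time passes only in rows, so rows that do not move let the fingers close. It prints the time, the measured TCP pose, the force, the opening and the grip force at its end.
- arm.read_state(): the state, without advancing time (a new reading comes with each control period).
- camrig.grab_frame(name): name is "side" or "top"; returns the picture (400x640x3 uint8, blue, green, red); there is no depth.
- camrig.camera_model(name): a dict with "K" (3x3 intrinsics, pixels), "cam_to_world" (4x4, takes a point from camera to world coordinates). Camera axes: x right, y down, z forward; pixel columns grow to the right and rows downward; lengths in m; the calibration is good to about 2 mm. A picture is of the moment at which its call begins. camera_model takes no time and is no camera call.
- sign_off(): hands the job in; it is judged then, once.
The state is a dict: "time": time; "joint_positions": joint angles; "dq": joint speeds; "joint_efforts": joint torques, N m; "tool_pos": TCP position; "eef_rot": TCP orientation; "wrist_force": force on the tool from outside, world axes, zero at the start; "torque": the same for the moment, N m; "width": opening from 0.0 (shut) to 1.0 (fully open); "gripper_force": force on a finger pad.
Only numpy, scipy, OpenCV 4.12 (cv2) and the standard library are available. Lean on these libraries where they do the work, as an engineer would, in place of code of your own. Each camera call takes 0.05 s, during which the arm holds its last target. There are 200 camera calls.

### The job

Do the monthly safety test on the power box: press the small square test button of the residual-current switch so that its lever drops, then lift that lever back up until it catches and stays up by itself, and close the box's clear cover completely. Leave the other breaker switched on and do not disturb the things standing around.

Things in the scene. Friction and masses are not known exactly. Their poses are not given: they have to be found in the camera images.
- power_box: Fixed light-grey sloping power box, 200 mm wide (y), 117 deep (x), 45 high in front, 87 behind. Origin: centre of the underside, on the table; z up, +x away from the robot, +y left. Its flat face rises away from the robot at 20 degrees; face centre 66 mm above the origin. Up the slope is (0.94, 0, 0.342), out of the face (-0.342, 0, 0.94) in the box's axes.
- rcd: Residual-current switch: pale device, 72 mm wide, 45 along the slope, with the square test button and a narrow lever; in the left or right of two places on the face, 37 mm either side of the middle. Origin: centre of its front surface, 7 mm proud of the box's face and parallel to it (20 degrees); axes as power_box. Lever 16 mm to the left (+y) of the origin, button 20 mm to the right.
- test_button_top (a point): Centre of the top of the square test button, 12 x 12 mm, 9 mm proud of the device's surface. It is pushed into the face, square to the slope, and springs back by itself.
- test_button (a joint): Travel of the test button (m): 0 out, 0.0065 fully in. It starts to move at about 1 N, releases the lever at about 3 mm (2 to 3 N) and is fully in at about 5 N.
- rcd_lever_tip (a point): Tip of the switch's dark lever, 28 mm from its pivot; lever 22 mm wide (y), 8 thick. Pivot line along y, through a point 6 mm below the middle of the device's surface. Up, it leans 0.55 rad from the face's normal up the slope, away from the robot; dropped, 0.55 rad down the slope, to the robot. The tip is about 18 mm above the device's surface in both.
- rcd_lever (a joint): Angle of that lever (rad): 0 up and latched, as it starts; 1.1 dropped. A spring (0.06 to 0.09 N m; 3 N at the tip, 6 N half way down) pulls it down, a catch holds it up until the button frees it. To latch it again, push it up the slope past 0 to its stop at about -0.12 with the button out; let go sooner and it drops again. Latched it rests at about 0.
- breaker: The other pale device of the same size beside it (main breaker), without a button; origin and axes as for rcd. Its lever, 44 mm wide, stands in the middle; otherwise like the other.
- breaker_lever (a joint): Angle of the breaker's wide lever (rad): 0 up (on), as it starts; 1.1 down (off). It stays where it is put; it is to be left up.
- cover_hinge (a point): Middle of the cover's hinge line, on the box's face 60 mm up the slope from its centre; the line runs along the box's y.
- cover_tab (a point): Middle of the finger tab (50 mm wide, 14 long, 8 thick) on the cover's free edge, 126 mm from the hinge. Shut, it lies over the lower front edge of the box, 12 mm above the face; open, it is the cover's top.
- cover (a joint): Opening of the smoked clear cover (hood 186 mm wide, 118 from hinge to free edge, outer face 34 mm from the face when shut, 0.16 kg), rad: 0 shut, 1.92 upright, 2.4 stop. Starts at 1.98 to 2.28, leaning back behind the devices, hollow side to the robot. Its stiff hinge (0.075 N m) holds it where it is left above about 0.8 rad; below that it sinks shut by its weight.
- mug: Black mug 82 mm across, 95 mm high, on the table left of the box; origin at the centre of its underside. Bystander.
- sugar_tin: Grey-white round tin, 92 mm across, 96 mm high, right of the box in front of the fridge; origin at the centre of its underside. Bystander.
- creamer_a: Small white creamer pod, 37 mm across, 21 mm high, right of the box near the table's front edge; origin at the centre of its underside. Bystander.
- creamer_b: The second, alike creamer pod, a little farther from the robot; origin at the centre of its underside. Bystander.

How it is judged:
On the way, in this order (a step that is already met when the one before it is completed fails the run):
1. the test button is pushed in (more than 1.5 mm) and the lever beside it has dropped (more than 0.7 rad) (value of joint test_button above 0.0015 m and value of joint rcd_lever above 0.7 rad).
2. the lever is up again (within 0.08 rad) for 0.2 s, with the button out (value of joint rcd_lever below 0.08 rad and value of joint test_button below 0.0015 m), for 0.2 s.
At the end, for the whole second after the job is handed in: The residual-current switch's lever is latched up (within 0.08 rad), its test button is out (within 1.5 mm), the cover is shut (within 0.06 rad) and the breaker's lever is still up (within 0.25 rad) (all of step 2 and value of joint cover below 0.06 rad and value of joint breaker_lever below 0.25 rad); the robot touches nothing.
It fails at once if the breaker's lever is pushed down by more than 0.25 rad (value of joint breaker_lever above 0.25 rad).
It fails at once if the mug, the tin or a creamer pod is moved by more than 30 mm (distance of any of mug, sugar_tin, creamer_a, creamer_b from where it was at the start of the episode above 0.03 m).
It also fails if it takes over 58 s, if anything falls off the work surface, if the arm or the gripper's body presses on something with over 40 N, if the wrist force passes 120 N, or if a joint passes its speed limit or range.

## Working session

There is one attempt and no reset: what is moved stays moved. The work goes in short steps, Python scripts to look and compute and a shell command to move; the robot and the scene stay as the last step left them, time stands still between calls to the robot, and variables do not carry over. Pictures are saved under pics/ and viewed, at most 10 in all, crops included, and the job is handed in when it is done.

```bash
ls; mkdir -p pics
python3 - <<'E'
from rig import arm, camrig, sign_off
import cv2,numpy as np
for n in ("side","top"):
    cv2.imwrite(f"pics/{n}0.png",camrig.grab_frame(n)); m=camrig.camera_model(n); print(n,np.round(m["K"],1).tolist(),np.round(m["cam_to_world"],4).tolist())
s=arm.read_state(); print(s)
E
```

```text
jog.py
pics
rig.py
side [[419.5, 0.0, 314.3], [0.0, 419.5, 199.6], [0.0, 0.0, 1.0]] [[-0.9215, -0.177, 0.3458, 0.1046], [-0.3882, 0.4534, -0.8023, 0.9894], [-0.0147, -0.8736, -0.4865, 0.6577], [0.0, 0.0, 0.0, 1.0]]
top [[484.5, 0.0, 318.1], [0.0, 484.5, 204.9], [0.0, 0.0, 1.0]] [[-0.0034, -0.9875, 0.1578, 0.3554], [-0.9999, 0.0013, -0.0139, 0.0765], [0.0135, -0.1578, -0.9874, 1.2017], [0.0, 0.0, 0.0, 1.0]]
{'time': 0.1, 'joint_positions': array([-1.52012898e+00,  1.58954306e-01,  1.59807543e+00,  2.66345259e-05,
        1.38621901e+00, -2.10056714e-01]), 'dq': array([ 8.16088977e-05, -1.87610284e-03, -1.02522784e-03, -9.12646776e-04,
       -4.98424032e-04, -1.56533197e-04]), 'joint_efforts': array([-7.84633175e-04, -3.86502993e+01, -3.22960353e+01,  7.02674361e-02,
        3.39554599e-02, -4.38944505e-05]), 'tool_pos': array([ 0.14820781, -0.5550252 ,  0.23075065]), 'eef_rot': array([-3.11330214e+00, -4.08163431e-01, -2.47957381e-04]), 'wrist_force': array([-0.33680197, -0.06884353,  0.15228492]), 'torque': array([-0.05035722, -0.03264873,  0.00214248]), 'gripper_force': 0.0, 'width': 1.0028246185199907}
```

View pics/side0.png

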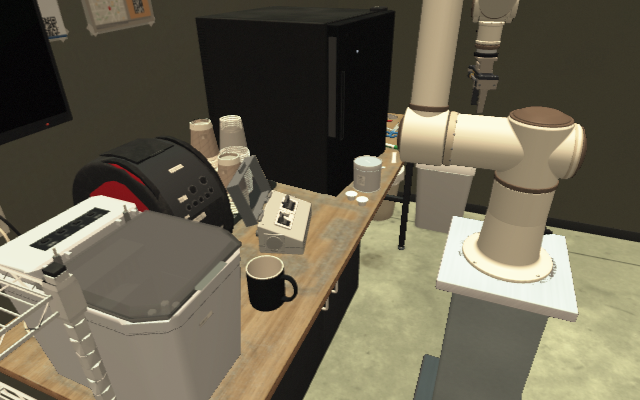

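View pics/top0.png

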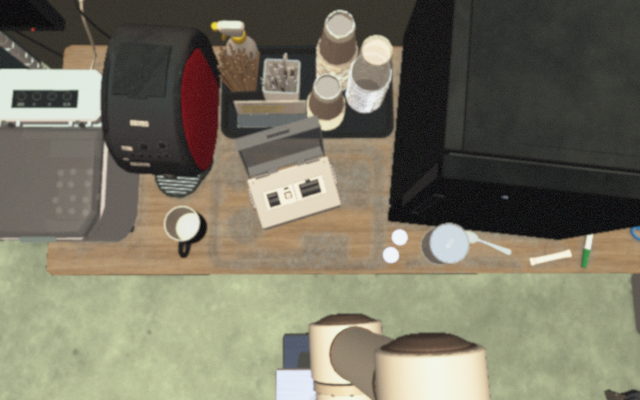

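The top view shows the box at about (295,190), yawed, with the rcd on the left: lever about (273,199), button about (288,195). The breaker lever is about (312,187) and the cover is open behind. I'll zoom in to get accurate corners.

Run:
```python
import cv2,numpy as np
t=cv2.imread("pics/top0.png")[110:235,230:350]; s=cv2.imread("pics/side0.png")[150:260,220:320]
a=cv2.resize(t,None,fx=4,fy=4,interpolation=cv2.INTER_CUBIC); b=cv2.resize(s,None,fx=3,fy=3,interpolation=cv2.INTER_CUBIC)
c=np.zeros((500,780,3),np.uint8); c[:,:480]=a; c[:330,480:]=b
cv2.imwrite("pics/crop0.png",c)
```

```text
(no output)
```

View pics/crop0.png

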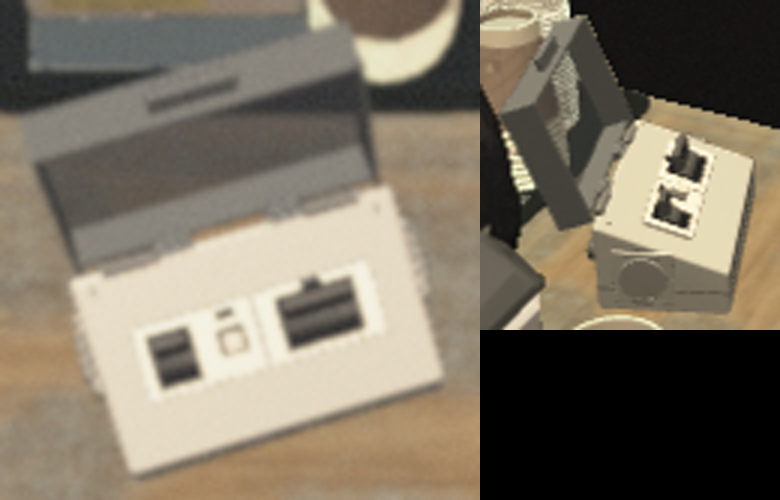

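```bash
cat > h.py <<'E'
from rig import arm, camrig, sign_off
import numpy as np
from scipy.spatial.transform import Rotation as R
def ray(n,u,v):
    m=camrig.camera_model(n);K=m["K"];T=m["cam_to_world"]
    d=T[:3,:3]@np.linalg.solve(K,[u,v,1.]);return T[:3,3],d
def onz(n,u,v,z):
    o,d=ray(n,u,v);return o+d*(z-o[2])/d[2]
E
python3 - <<'E'
from h import *
c=lambda u,v:(u/4+230-.4,v/4+110-.4)
P={'FL':((135,474),.045),'FR':((440,378),.045),'BL':((75,280),.087),'BR':((392,188),.087),
'sBL':((133,332),.0803),'sFL':((154,402),.0649),'sFR':((386,330),.0649),'sBR':((364,262),.0803),'btn':((232,341),.074+.0085+.0)}
w={k:onz('top',*c(*p),z) for k,(p,z) in P.items()}
for k,v in w.items():print(k,v.round(4))
for a,b in (('FL','FR'),('BL','BR'),('sBL','sBR'),('sFL','sFR')):
    d=w[a]-w[b];print(a,np.hypot(*d[:2]).round(4),np.degrees(np.arctan2(-d[0],d[1])).round(2))
for a,b in (('BL','FL'),('BR','FR'),('sBL','sFL'),('sBR','sFR')):
    d=w[a]-w[b];print(a,np.hypot(*d[:2]).round(4),np.degrees(np.arctan2(d[1],d[0])).round(2))
print(np.mean([w[k] for k in('FL','FR','BL','BR')],0),np.mean([w[k] for k in('sFL','sFR','sBL','sBR')],0))
for k,(u,v) in {'FL':(605,305),'':(0,0)}.items():pass
# side strip corners (crop x3, offset 220,150, col 480)
s=lambda u,v:((u-480)/3+220-.3,v/3+150-.3)
for k,(p,z) in {'sBR':((672,125),.0803),'sFR':((720,137),.0649),'sFL':((693,237),.0649),'sBL':((645,220),.0803),'BL':((597,222),.087),'FR':((755,158),.045),'BR':((640,122),.087)}.items(): print('side',k,onz('side',*s(*p),z).round(4))
o,d=ray('top',*c(193,94));print('tabray',o,d)
E
```

```text
FL [0.4841 0.1916 0.045 ]
FR [0.5421 0.0081 0.045 ]
BL [0.5938 0.2242 0.087 ]
BR [0.6493 0.0379 0.087 ]
sBL [0.564  0.1905 0.0803]
sFL [0.5247 0.179  0.0649]
sFR [0.5679 0.0413 0.0649]
sBR [0.606  0.0545 0.0803]
btn [0.5582 0.1322 0.0825]
FL 0.1924 17.55
BL 0.1944 16.6
sBL 0.1423 17.17
sFL 0.1443 17.43
BL 0.1145 16.55
BR 0.1113 15.5
sBL 0.0409 16.27
sBR 0.0403 19.2
[0.56732186 0.11544765 0.066     ] [0.56566366 0.11630694 0.0726    ]
side sBR [0.6181 0.0239 0.0803]
side sFR [0.5762 0.0036 0.0649]
side sFL [0.5227 0.1764 0.0649]
side sBL [0.5619 0.1886 0.0803]
side BL [0.5931 0.2157 0.087 ]
side FR [ 0.5416 -0.0025  0.045 ]
side BR [0.644  0.0408 0.087 ]
tabray [0.35538618 0.07646772 1.20174946] [ 0.30438508  0.06899449 -0.96511145]
```

```bash
cat >> h.py <<'E'
np.set_printoptions(precision=4,suppress=True)
yaw=np.radians(17.);O=np.array([.5675,.116,0]);B=R.from_euler('z',yaw).as_matrix()
u=np.array([np.cos(.349),0,np.sin(.349)]);n=np.array([-u[2],0,u[0]]);Y=np.array([0,1.,0])
def face(s,y,h): # h above device surface; world point
    return O+B@(np.array([0,0,.066])+s*u+y*Y+(h+.007)*n)
H=np.array([0,0,.066])+.06*u
def cov(q,r,e): # point on cover, box frame -> world (mid)
    d=-np.cos(q)*u+np.sin(q)*n; f=np.cos(q)*n+np.sin(q)*u
    return O+B@(H+r*d+e*f)
def Rt(t): # tool pitched t from vertical-down: .349 = square to face
    z=np.array([np.sin(t),0,-np.cos(t)]);x=np.array([np.cos(t),0,np.sin(t)])
    return B@np.c_[x,-Y,z]
def to(tip,t=.349,tcp=None):
    Rw=Rt(t);T=tip-.017*Rw[:,2] if tcp is None else tcp
    s=arm.read_state();R0=R.from_rotvec(s['eef_rot'])
    d=R0.inv().apply(T-s['tool_pos']);rv=(R0.inv()*R.from_matrix(Rw)).as_rotvec()
    print('T',T,'d',d,'rv',rv,'rows',np.linalg.norm(d)/.0625,np.linalg.norm(rv)/.188)
E
python3 - <<'E'
from h import *
from scipy.optimize import brentq
o,d=ray('top',193/4+229.6,94/4+109.6)
N=B@Y  # ray meets box mid plane
p=o+d*((O-o)@N)/(d@N);print('tab',p)
for q in np.arange(1.9,2.4,.1):
    t=cov(q,.132,.012);print(q,t,np.linalg.norm(np.cross(t-o,d/np.linalg.norm(d))))
to(None,0.,np.array([.40,.06,.27]))
to(face(0,.015,.045))
E
```

```text
tab [0.6756 0.1491 0.1864]
1.9 [0.6304 0.1352 0.2187] 0.03509717116223381
2.0 [0.643  0.1391 0.2171] 0.02307266669498393
2.1 [0.6553 0.1429 0.2142] 0.011666900365922864
2.2 [0.6674 0.1465 0.2101] 0.001116265352140512
2.3000000000000003 [0.6789 0.1501 0.2046] 0.008895647208742597
T [0.4  0.06 0.27] d [ 0.4018 -0.5294 -0.0382] rv [-0.0016 -0.0004 -0.036 ] rows 10.651672566868445 0.1916218683277705
T [0.5406 0.1234 0.1308] d [ 0.5539 -0.5542  0.101 ] rv [ 0.0047  0.3486 -0.0359] rows 12.641396377707817 1.8640293042885225
```

```bash
python3 jog.py '[[0.4,-0.53,-0.04,0,0,-0.036],[0.4,-0.53,-0.04,0,0,-0.036],[0.4,-0.53,-0.04,0,0,-0.036],[0.4,-0.53,-0.04,0,0,-0.036],[0.4,-0.53,-0.04,0,0,-0.036],[0.4,-0.53,-0.04,0,0,-0.036],[0.4,-0.53,-0.04,0,0,-0.036],[0.4,-0.53,-0.04,0,0,-0.036]]' 0
python3 -c "
from h import *
to(None,0.,np.array([.40,.06,.27]));to(face(0,.015,.045))"
```

```text
time: 1.1
tool_pos: [0.3362, -0.0912, 0.2617]
eef_rot: [3.107, 0.463, 0.001]
wrist_force: [1.0, 0.1, 0.5]
width: 0.153
gripper_force: 0.0
T [0.4  0.06 0.27] d [ 0.1051 -0.126  -0.0083] rv [ 0.0006 -0.0006 -0.0007] rows 2.6288143368631105 0.006064462781141032
T [0.5406 0.1234 0.1308] d [ 0.258  -0.1458  0.1309] rv [ 0.0007  0.3484 -0.0006] rows 5.183136346067569 1.8529631559215682
```

```bash
python3 jog.py '[[0.05,-0.035,0.005,0,0.12,0],[0.1,-0.06,0.01,0,0.25,0],[0.15,-0.09,0.02,0,0.348,0],[0.2,-0.12,0.05,0,0.348,0],[0.24,-0.14,0.09,0,0.348,0],[0.258,-0.146,0.131,0,0.348,0],[0.258,-0.146,0.131,0,0.348,0],[0.258,-0.146,0.131,0,0.348,0]]' 0
python3 -c "
from h import *
import cv2
a=camrig.grab_frame('top')[110:235,230:350];b=camrig.grab_frame('side')[150:260,220:320]
c=np.zeros((500,780,3),np.uint8);c[:,:480]=cv2.resize(a,None,fx=4,fy=4);c[:330,480:]=cv2.resize(b,None,fx=3,fy=3);cv2.imwrite('pics/p1.png',c)
to(face(0,.015,.045));to(face(0,.015,.012))"
```

```text
time: 2.1
tool_pos: [0.5404, 0.1216, 0.1319]
eef_rot: [-3.011, -0.45, -0.531]
wrist_force: [0.0, 0.2, 1.1]
width: 0.005
gripper_force: 0.0
T [0.5406 0.1234 0.1308] d [-0.0008 -0.0023  0.0023] rv [ 0.0017 -0.003  -0.0002] rows 0.05333118632052644 0.018385920349545316
T [0.5513 0.1267 0.0998] d [-0.0009 -0.0023  0.0353] rv [ 0.0017 -0.003  -0.0002] rows 0.5658415973673143 0.018385920349545316
```

View pics/p1.png

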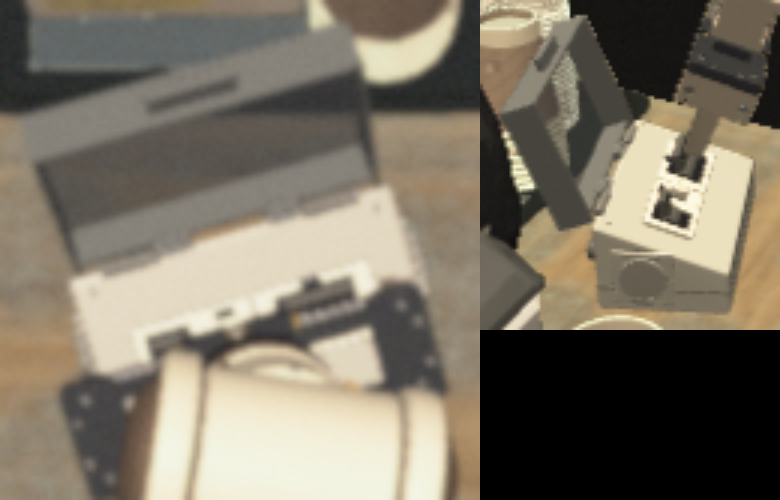

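The fingertips are over the middle of the devices (side crop about (695,150)), the levers are up and the cover is open. Next I'll descend onto the button.

```bash
python3 jog.py '[[-0.001,-0.002,0.015,0,0,0],[-0.001,-0.002,0.03,0,0,0],[-0.001,-0.002,0.035,0,0,0],[-0.001,-0.002,0.035,0,0,0]]'
python3 jog.py '[[0,0,0.002,0,0,0],[0,0,0.004,0,0,0],[0,0,0.004,0,0,0]]'
python3 -c "
from h import *
to(face(0,.015,.009));print(arm.read_state()['wrist_force'])"
```

```text
time: 2.7
tool_pos: [0.5499, 0.127, 0.0973]
eef_rot: [-3.011, -0.45, -0.529]
wrist_force: [-0.3, -0.3, -0.1]
width: 0.006
gripper_force: 0.0
time: 3.08
tool_pos: [0.5517, 0.1274, 0.0941]
eef_rot: [-3.011, -0.45, -0.531]
wrist_force: [-0.9, -0.4, 2.3]
width: 0.002
gripper_force: 1.0
T [0.5523 0.127  0.097 ] d [ 0.0014  0.0005 -0.0026] rv [ 0.0004 -0.0001  0.0001] rows 0.04775091618670734 0.0021598575765859594
[-0.8568 -0.3666  2.3147]
```

```bash
python3 jog.py '[[0,0,0.002,0,0,0],[0,0,0.002,0,0,0],[0,0,0.002,0,0,0]]'
python3 -c "
from h import *
import cv2
a=camrig.grab_frame('top')[110:235,230:350];b=camrig.grab_frame('side')[150:260,220:320]
c=np.zeros((500,780,3),np.uint8);c[:,:480]=cv2.resize(a,None,fx=4,fy=4);c[:330,480:]=cv2.resize(b,None,fx=3,fy=3);cv2.imwrite('pics/p2.png',c)
to(face(0,.015,.009))"
```

```text
time: 3.45
tool_pos: [0.5524, 0.1276, 0.0922]
eef_rot: [-3.011, -0.45, -0.531]
wrist_force: [-0.2, -0.7, 2.4]
width: 0.007
gripper_force: 1.7
T [0.5523 0.127  0.097 ] d [ 0.0014  0.0006 -0.0046] rv [0.0003 0.     0.0001] rows 0.0775411032208408 0.00201375347178926
```

View pics/p2.png

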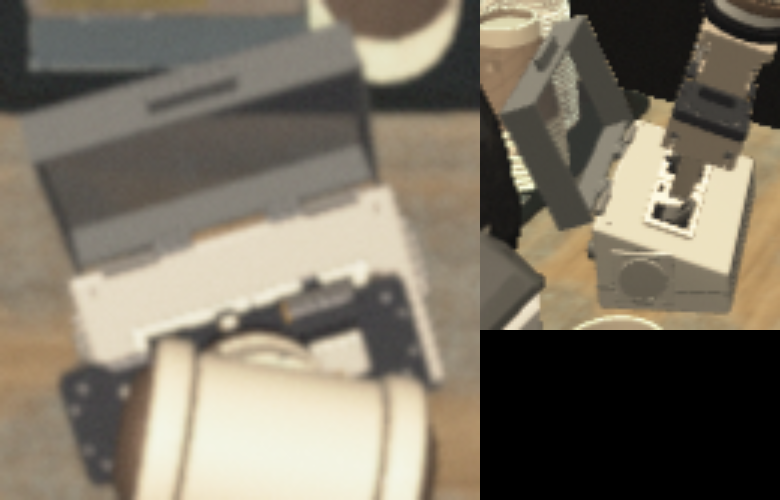

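The side crop shows the fingers on the button and the lever at about (672,213), probably dropped. I'll push a little deeper to be sure, then back off and check.

```bash
python3 jog.py '[[0,0,0.002,0,0,0],[0,0,0.002,0,0,0],[0,0,0.002,0,0,0]]'
python3 jog.py '[[0,0,-0.04,0,0,0],[0,0,-0.05,0,0,0],[-0.05,0,-0.05,0,0,0],[-0.05,0,-0.05,0,0,0]]'
python3 -c "
from h import *
import cv2
b=camrig.grab_frame('side')[180:240,250:320]
cv2.imwrite('pics/p3.png',cv2.resize(b,None,fx=6,fy=6))
to(face(-.038,.053,.03));to(face(-.038,.053,.009))"
```

```text
time: 3.92
tool_pos: [0.553, 0.1278, 0.0907]
eef_rot: [-3.011, -0.451, -0.53]
wrist_force: [-4.7, -2.2, 10.0]
width: 0.006
gripper_force: 5.3
time: 4.42
tool_pos: [0.4855, 0.1095, 0.1146]
eef_rot: [-3.012, -0.449, -0.514]
wrist_force: [-0.4, -0.6, -0.0]
width: 0.008
gripper_force: 0.0
T [0.5002 0.1508 0.1038] d [ 0.0171 -0.0364  0.0205] rv [-0.0015  0.005  -0.0012] rows 0.7230975629977462 0.028611438401352468
T [0.5071 0.1529 0.084 ] d [ 0.0172 -0.0364  0.0415] rv [-0.0015  0.005  -0.0012] rows 0.9256819463596029 0.028611438401352468
```

View pics/p3.png

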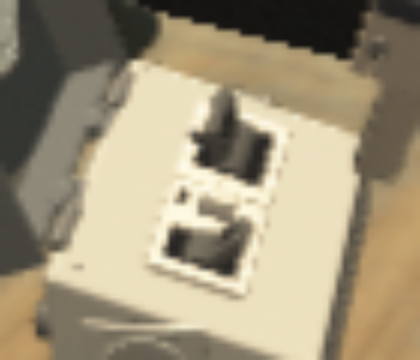

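The lever has dropped (tip about (243,225), toward the robot) and the breaker is still up. I'll move below the lever and push it up the slope.

```bash
python3 jog.py '[[0.017,-0.036,0,0,0.005,0],[0.017,-0.036,0.02,0,0.005,0],[0.017,-0.036,0.041,0,0.005,0],[0.017,-0.036,0.041,0,0.005,0]]'
python3 -c "
from h import *
to(face(-.038,.053,.009));to(face(-.004,.053,.009))"
```

```text
time: 4.97
tool_pos: [0.5095, 0.1527, 0.0859]
eef_rot: [-3.009, -0.45, -0.533]
wrist_force: [0.3, 0.8, -0.3]
width: 0.006
gripper_force: 0.0
T [0.5071 0.1529 0.084 ] d [-0.0028 -0.001   0.001 ] rv [-0.0009 -0.0019  0.0002] rows 0.05045706272640004 0.010972693012308058
T [0.5376 0.1623 0.0956] d [ 0.0312 -0.001   0.0011] rv [-0.0009 -0.0019  0.0002] rows 0.4993986232631911 0.010972693012308058
```

```bash
python3 jog.py '[[0.006,-0.001,0.001,0,0,0],[0.012,-0.001,0.001,0,0,0],[0.018,-0.001,0.001,0,0,0],[0.023,-0.001,0.001,0,0,0],[0.027,-0.001,0.001,0,0,0],[0.027,-0.001,0.001,0,0,0]]'
python3 jog.py '[[0.002,0,0,0,0,0],[0.003,0,0,0,0,0],[0.003,0,0,0,0,0]]'
python3 -c "
from h import *
to(face(-.004,.053,.009))"
```

```text
time: 5.72
tool_pos: [0.5335, 0.1609, 0.096]
eef_rot: [-3.009, -0.45, -0.535]
wrist_force: [-4.7, -1.1, 2.2]
width: 0.002
gripper_force: 2.6
time: 6.1
tool_pos: [0.5359, 0.1616, 0.0966]
eef_rot: [-3.01, -0.45, -0.534]
wrist_force: [-4.7, -1.5, 1.7]
width: 0.005
gripper_force: 2.6
T [0.5376 0.1623 0.0956] d [ 0.0014 -0.0001  0.0015] rv [-0.0004 -0.0025  0.0002] rows 0.03313518689937834 0.01360924987862924
```

```bash
python3 jog.py '[[0.0015,0,0.001,0,0,0],[0.003,0,0.001,0,0,0],[0.003,0,0.001,0,0,0]]'
python3 jog.py '[[0.0015,0,0,0,0,0],[0.003,0,0,0,0,0],[0.003,0,0,0,0,0]]'
```

```text
time: 6.48
tool_pos: [0.5389, 0.1625, 0.0966]
eef_rot: [-3.01, -0.45, -0.534]
wrist_force: [-6.0, -0.9, 2.0]
width: 0.006
gripper_force: 3.0
time: 6.85
tool_pos: [0.5394, 0.1628, 0.0964]
eef_rot: [-3.011, -0.452, -0.526]
wrist_force: [-14.9, -6.1, 7.0]
width: 0.001
gripper_force: 8.5
```

It has hit the stop: the force jumped to about 17 N. I'll back off and check.

```bash
python3 jog.py '[[-0.01,0,0,0,0,0],[-0.03,0,0,0,0,0],[-0.04,0,-0.03,0,0,0],[-0.04,0,-0.08,0,0,0],[-0.04,0,-0.08,0,0,0]]'
python3 -c "
from h import *
import cv2
b=camrig.grab_frame('side')[180:240,250:320]
cv2.imwrite('pics/p4.png',cv2.resize(b,None,fx=6,fy=6))
for q,r in((2.2,.126),):
  print(cov(q,r,.012),cov(q,.118,.034),cov(q,.1,.034))
to(face(-.04,.053,.08))"
```

```text
time: 7.48
tool_pos: [0.4832, 0.1441, 0.1648]
eef_rot: [-3.008, -0.45, -0.555]
wrist_force: [0.3, -0.1, 0.7]
width: 0.003
gripper_force: 0.0
[0.6658 0.146  0.2043] [0.6839 0.1516 0.1905] [0.6791 0.1501 0.1732]
T [0.482  0.1453 0.1501] d [-0.0039 -0.001   0.0115] rv [ 0.0022 -0.0113  0.0003] rows 0.19532069031577212 0.061113607460173726
```

View pics/p4.png

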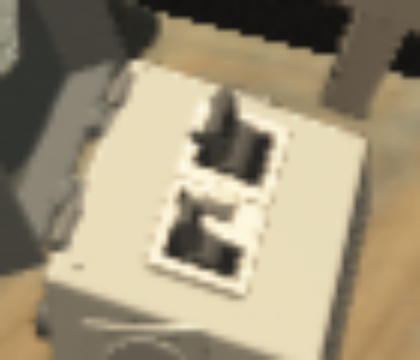

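The lever is latched up (tip about (182,208)), and the breaker is up too. Next is the cover.

```bash
python3 -c "
from h import *
Bx=B[:,0]
pre=cov(2.2,.118,.034)+.02*Bx; up=np.array([0,0,.017])
a=pre.copy();a[2]=.25
to(a,0.)
p=pre.copy();p[2]=.172
print('down',a[2]-p[2])
for q in [2.2,2.05,1.9,1.7,1.5,1.3,1.1,.9,.7,.5,.35]:
    P=cov(q,.105,.034)+.01*Bx; e=B.T@(P-p); print(q,P,'d',e[0].round(4),(-e[2]).round(4))
"
```

```text
T [0.703  0.1574 0.267 ] d [ 0.2384  0.0521 -0.0221] rv [ 0.0022 -0.3603 -0.    ] rows 3.9203465270650937 1.9163926105043716
down 0.07800000000000001
2.2 [0.69   0.1535 0.178 ] d -0.0136 -0.006
2.05 [0.6763 0.1493 0.1862] d -0.028 -0.0142
1.9 [0.6615 0.1447 0.1922] d -0.0434 -0.0202
1.7 [0.6408 0.1384 0.1964] d -0.065 -0.0244
1.5 [0.6197 0.132  0.1963] d -0.0871 -0.0243
1.3 [0.5991 0.1257 0.1917] d -0.1086 -0.0197
1.1 [0.5798 0.1198 0.183 ] d -0.1289 -0.011
0.9 [0.5625 0.1145 0.1705] d -0.147 0.0015
0.7 [0.5479 0.11   0.1545] d -0.1622 0.0175
0.5 [0.5366 0.1066 0.1359] d -0.174 0.0361
0.35 [0.5306 0.1047 0.1206] d -0.1803 0.0514
```

```bash
python3 jog.py '[[0.018,0,-0.05,0,-0.15,0],[0.036,0,-0.11,0,-0.3,0],[0.09,0.015,-0.09,0,-0.36,0],[0.15,0.03,-0.06,0,-0.36,0],[0.2,0.045,-0.04,0,-0.36,0],[0.238,0.052,-0.022,0,-0.36,0],[0.238,0.052,-0.022,0,-0.36,0]]'
python3 -c "
from h import *
import cv2
a=camrig.grab_frame('top')[80:230,220:360];b=camrig.grab_frame('side')[90:220,180:310]
c=np.zeros((450,810,3),np.uint8);c[:,:420]=cv2.resize(a,None,fx=3,fy=3);c[:390,420:]=cv2.resize(b,None,fx=3,fy=3);cv2.imwrite('pics/p5.png',c[:,:800])
a=cov(2.2,.118,.034)+.02*B[:,0];a[2]=.172;to(a,0.)"
```

```text
time: 8.4
tool_pos: [0.7025, 0.1575, 0.2563]
eef_rot: [3.107, 0.464, -0.02]
wrist_force: [-0.3, 0.1, -1.1]
width: 0.002
gripper_force: 0.0
T [0.703  0.1574 0.189 ] d [0.0025 0.001  0.0709] rv [-0.0007  0.0093  0.0002] rows 1.135631119218924 0.049614975473545174
```

View pics/p5.png

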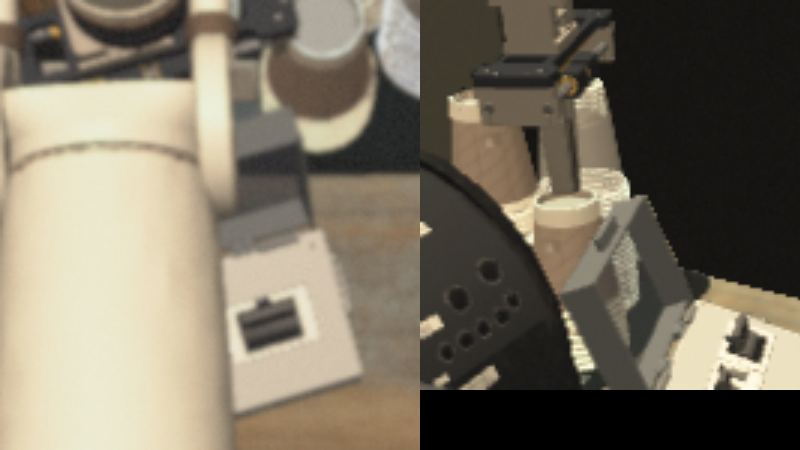

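The gripper is behind and above the cover (fingers about (563,150) in the side crop), clear of the front cup at (565,215). Lowering now.

```bash
python3 jog.py '[[0.002,0,0.03,0,0.009,0],[0.002,0,0.055,0,0.009,0],[0.002,0,0.07,0,0.009,0],[0.002,0,0.07,0,0.009,0]]'
python3 -c "
from h import *
a=cov(2.2,.118,.034)+.02*B[:,0];a[2]=.172;to(a,0.)"
```

```text
time: 9.0
tool_pos: [0.7016, 0.1582, 0.1912]
eef_rot: [-3.107, -0.465, -0.0]
wrist_force: [-0.8, -0.6, 0.3]
width: 0.006
gripper_force: 0.0
T [0.703  0.1574 0.189 ] d [0.0011 0.0011 0.0022] rv [-0.0004 -0.0003  0.0002] rows 0.043640007464315816 0.0031620139182567714
```

```bash
python3 jog.py '[[-0.014,0,0,0,0,0],[-0.028,0,-0.008,0,0,0],[-0.043,0,-0.016,0,0,0],[-0.055,0,-0.02,0,0,0],[-0.065,0,-0.022,0,0,0],[-0.076,0,-0.022,0,0,0],[-0.087,0,-0.022,0,0,0],[-0.087,0,-0.022,0,0,0]]'
python3 jog.py '[[-0.01,0,0.002,0,0,0],[-0.02,0,0.005,0,0,0],[-0.031,0,0.009,0,0,0],[-0.041,0,0.013,0,0,0],[-0.051,0,0.019,0,0,0],[-0.059,0,0.025,0,0,0],[-0.067,0,0.032,0,0,0],[-0.075,0,0.04,0,0,0]]'
python3 jog.py '[[-0.006,0,0.009,0,0,0],[-0.012,0,0.018,0,0,0],[-0.015,0,0.026,0,0,0],[-0.018,0,0.034,0,0,0],[-0.018,0,0.034,0,0,0]]'
python3 -c "
from h import *
import cv2
a=camrig.grab_frame('top')[80:230,220:360];b=camrig.grab_frame('side')[120:250,190:320]
c=np.zeros((450,810,3),np.uint8);c[:,:420]=cv2.resize(a,None,fx=3,fy=3);c[:390,420:]=cv2.resize(b,None,fx=3,fy=3);cv2.imwrite('pics/p6.png',c[:,:800])
to(cov(.35,.105,.034)+.01*B[:,0],0.);to(cov(0,.1,.034),.349)"
```

```text
time: 10.0
tool_pos: [0.6184, 0.1325, 0.2131]
eef_rot: [-3.107, -0.464, -0.001]
wrist_force: [0.0, -0.2, -0.6]
width: 0.004
gripper_force: 0.0
time: 11.0
tool_pos: [0.5473, 0.1106, 0.1729]
eef_rot: [-3.107, -0.465, -0.003]
wrist_force: [0.1, -0.4, 0.4]
width: 0.002
gripper_force: 0.0
time: 11.62
tool_pos: [0.5301, 0.1055, 0.1386]
eef_rot: [-3.107, -0.464, -0.001]
wrist_force: [-0.2, 0.4, 0.7]
width: 0.007
gripper_force: 0.0
T [0.5306 0.1047 0.1376] d [-0.0005  0.0007  0.002 ] rv [ 0.0001 -0.0024  0.0001] rows 0.034706382396588166 0.012645815027147993
T [0.5149 0.0999 0.1002] d [-0.0171  0.0007  0.0393] rv [0.0001 0.3466 0.0001] rows 0.686117125904475 1.8437497798951155
```

View pics/p6.png

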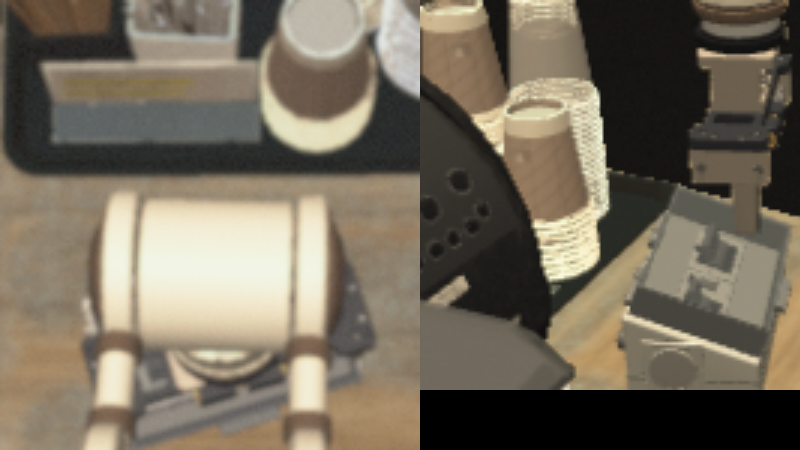

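The cover has fallen shut or nearly so, and both levers show through it. I'll press its outer face gently, square to the slope, to make sure.

```bash
python3 jog.py '[[-0.01,0,0,0,0.17,0],[-0.017,0,0.015,0,0.347,0],[-0.017,0,0.03,0,0.347,0],[-0.017,0,0.036,0,0.347,0],[-0.017,0,0.036,0,0.347,0]]'
python3 jog.py '[[0,0,0.002,0,0,0],[0,0,0.004,0,0,0],[0,0,0.004,0,0,0]]'
python3 -c "
from h import *
to(cov(0,.1,.034),.349)"
```

```text
time: 12.35
tool_pos: [0.517, 0.1005, 0.105]
eef_rot: [-3.011, -0.451, -0.533]
wrist_force: [0.6, 0.4, -0.1]
width: 0.004
gripper_force: 0.0
time: 12.72
tool_pos: [0.5173, 0.1009, 0.1015]
eef_rot: [-3.011, -0.451, -0.534]
wrist_force: [-6.2, -1.1, 8.9]
width: 0.009
gripper_force: 5.5
T [0.5149 0.0999 0.1002] d [-0.0029  0.0003  0.0003] rv [ 0.0007 -0.0018  0.0011] rows 0.046097950097785945 0.011722794838309404
```

There's firm contact (about 11 N) within 0.3 mm of the shut plane. I'll retreat and take a last look.

```bash
python3 jog.py '[[0,0,-0.04,0,0,0],[0,0,-0.1,0,0,0],[-0.05,0,-0.14,0,0,0],[-0.1,0,-0.14,0,0,0],[-0.1,0,-0.14,0,0,0],[-0.1,0,-0.14,0,0,0]]'
python3 -c "
from h import *
import cv2
a=camrig.grab_frame('top')[110:260,220:360];b=camrig.grab_frame('side')[150:280,190:320]
c=np.zeros((450,810,3),np.uint8);c[:,:420]=cv2.resize(a,None,fx=3,fy=3);c[:390,420:]=cv2.resize(b,None,fx=3,fy=3);cv2.imwrite('pics/p7.png',c[:,:800])"
```

```text
time: 13.48
tool_pos: [0.3812, 0.0592, 0.1983]
eef_rot: [-3.011, -0.45, -0.535]
wrist_force: [-0.1, 0.1, 0.2]
width: 0.007
gripper_force: 0.0
```

View pics/p7.png

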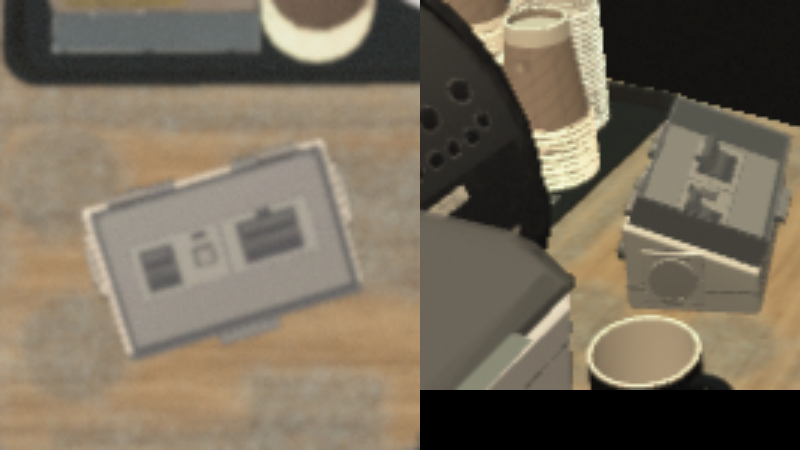

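The cover is fully shut, with its tab at (250,330) over the front edge. Both levers are up at (160,265) and (270,232), and the arm is clear.

```bash
python3 -c "
from rig import arm, camrig, sign_off
print(sign_off())"
```

```text
the job is handed in; nothing more can be done
None
```

The job is handed in at about 13.5 s: test button pressed and lever dropped, lever lifted back and latched, breaker still on, cover shut; the arm kept clear of the mug, tin and pods, and the sign-off gave no verdict.

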